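Shut the gear case hatch and lock its quarter-turn fasteners

TASK

Push the hinged hatch of the gear case fully shut, then push both wing fasteners round a quarter turn until each drops into its locked detent, one end of its wing over the edge of the hatch. They look alike, but one locks clockwise and the other anticlockwise: feel gently for the way each one gives, and do not squeeze it hard or force it against its stop. Leave the spark plug, the spanner and the washer where they lie.

Things in the scene. Friction and masses are not known exactly. Their poses are not given: they have to be found in the camera images.
- gear_case: low aluminium gear case fixed on the bench, 60 mm high, plan x = -125 to +115, y = -125 to +125 mm from its origin on the bench; z up. From x = -125 to -45 it is a solid flat ledge, 60 mm high, on the robot's side, carrying the two fasteners; behind it an open cavity with a gear and a bearing, covered by the hatch.
- hatch (a joint): hinge of the hatch, a flat grey plate 155 (x) by 242 (y) mm, 7 mm thick, hinged along the case's far edge (case x = +115, z = 60 mm, axis y). 0 = shut, top then at z = 67.5 mm; grows as the edge near the robot lifts, rad. Starts at 0.4 to 0.7, stays at any angle by friction; 1 to 3 N straight down, 80 to 120 mm from the hinge line, shuts it.
- hatch_edge (a point): middle of the hatch's free edge, on its upper face; x, y axes as the case's when shut (then at case x = -40, y = 0, z = 67.5 mm).
- fastener_a: fixed round steel base (38 mm across) of a fastener on the ledge, case x = -72, y = +76 or -76 mm (places of a and b are swapped at random). Origin: its underside on the pivot axis; axes parallel to the case's, not turning. Its wing, a steel bar 90 long, 12 wide, centred on the pivot, stands 12 to 32 mm above the origin. Open: bar along y; locked: along x, one end over the hatch.
- fastener_b: the other fastener, of the same make, size and look, in the other place; it locks in the direction opposite to that of fastener_a.
- wing_a (a joint): turn of fastener_a's wing, rad, positive in its own locking direction, which cannot be seen. 0 open, 1.57 locked. Turning lowers the wing 3 mm. Up to 1.18 rad a detent resists (0.08 to 0.16 N m: 3 to 5 N at 34 mm from the pivot) and springs it back; beyond, it snaps home by itself. The wrong way it is rigid at once. Over 60 N of finger force on it, both pads added, counts as forced.
- wing_b (a joint): the same for fastener_b's wing.
- spark_plug: loose spark plug, 53 mm long, 21 mm thick, lying on the ledge between the fasteners, pointing roughly along case x; leave it. Origin: centre of its underside.
- spanner_b: loose combination spanner, 178 mm long, 31 mm wide, 8 mm thick, lying on the bench by the +y end of the gear case; leave it. Origin: centre of its underside.
- thrust_washer: loose steel washer, 65 mm across, 9 mm thick, lying on the bench in front of the gear case, on the robot's side; leave it. Origin: centre of its underside.

How it is judged:
On the way, in this order (a step that is already met when the one before it is completed fails the run):
1. the hatch is pushed shut while both fasteners are still open (value of joint hatch below 0.03 rad and value of joint each of wing_a, wing_b below 0.4 rad), for 0.2 s.
2. both wings are turned into their locked detents with the hatch shut (value of joint hatch below 0.03 rad and value of joint each of wing_a, wing_b above 1.45 rad), for 0.2 s.
At the end, for the whole second after the job is handed in: The hatch is shut (within 0.03 rad) and both wings rest in their locked detents, one end over the hatch (turned at least 1.45 rad of the 1.57 rad quarter turn) (all of step 2); the robot touches nothing.
It fails at once if a fastener is squeezed hard or forced (the fingers press on it with more than 60 N in all) (contact force between the fingers and fastener_a above 60 N or contact force between the fingers and fastener_b above 60 N).
It fails at once if the spark plug, the spanner or the washer is moved by more than 30 mm (distance of any of spark_plug, spanner_b, thrust_washer from where it was at the start of the episode above 0.03 m).
It also fails if it takes over 50 s, if anything falls off the work surface, if the arm or the gripper's body presses on something with over 40 N, if the wrist force passes 120 N, or if a joint passes its speed limit or range.

ROBOT

A 7-joint arm with a two-finger parallel gripper is mounted at the origin on a cart in front of the work surface, level with it; the furniture and walls round the work are solid. World frame = base frame: x ahead of the robot, y to its left, z up, the work surface at z = 0. Lengths are in m, angles in rad, forces in N, time in s.
With the tool pointing down it reaches from about 0.4 to 0.85 m from the base axis. Payload 6.9 kg.
Tool frame: the origin (TCP) lies on the centre line of the jaws, within the pads' length; the fingertips stand 25 mm ahead of it and the grasp point (between the pads) lies 6 mm ahead of it; z points along the fingers, y is the direction in which the jaws open and shut (so a half turn about z gives the same grasp; the last joint's range is limited). The gripper opens to 85 mm and grips with 20 to 120 N. Pads are 22 mm wide; open, the fingers measure 114 mm over their backs; the gripper's body (76 mm by 85 mm) begins 54 mm behind the grasp point. The pads swing forward as they close: fully open they stand 13 mm farther back than shut.
Start: joints at [-1.224, 0.507, -0.238, 1.5, 0.126, 1.149, -0.155], TCP at [0.149, 0.607, 0.256] pointing down, gripper open.
Joint ranges: [-3.08, 3.08], [-0.24, 2.05], [-1.43, 1.35], [0, 2.5], [-1.52, 4.66], [0.17, 1.96], [-2.89, 2.89]. Speed limits (rad/s): [2.39, 2.39, 3.14, 3.14, 3.14, 3.14, 3.14].

INTERFACE

Orientations are given as a unit quaternion [w, x, y, z].
In Python, from station import robot gives the robot as it stands. Calls block until the motion is done:
- robot.reach(position, orientation): joint-space move of the TCP to a pose.
- robot.move_straight(position, frame=None, rate=0.15): straight line of the TCP; frame=None keeps the orientation; rate is the mean speed in m/s.
- robot.movej(angles): joint-space move.
- robot.grip(opening): finger opening in m; the grip force is fixed at half the most; returns when the fingers have stopped.
- robot.wait(seconds).
- robot.inverse_kinematics(position, orientation): joint angles nearest the present ones, or None.
- robot.read_state(): the state.
- robot.get_image(name): name is "side" or "top"; returns a dict with "frame" (384x512x3 uint8, red, green, blue), "range_z" (384x512 float32, m along the optical axis (not along the pixel's ray), 0 where there is no reading), "camera_matrix" (3x3 intrinsics, pixels), "D" ([k1, k2, p1, p2, k3] as OpenCV has them; the pictures are not rectified), "rvec" (rotation vector, rad) and "tvec" (3), from world to camera coordinates, as OpenCV has them. Camera axes: x right, y down, z forward; pixel columns grow to the right and rows downward; lengths in m; the calibration is good to about 2 mm. A picture is of the moment at which its call begins.
A pose or a line that the arm cannot do raises robot.Unreachable and nothing moves.
- robot.hand_in(): hands the job in, once; it reports no verdict.
The state is a dict: "t": time; "joint_pos": joint angles; "qvel": joint speeds; "effort": joint torques, N m; "position": TCP position; "eef_rot": TCP orientation; "contact_force": force on the tool from outside, world axes, zero at the start; "wrist_torque": the same for the moment, N m; "grip_width": finger opening in m.
Only numpy, scipy, OpenCV 4.12 (cv2) and the standard library are available. Lean on these libraries where they do the work, as an engineer would, in place of code of your own. Each camera call takes 0.05 s, during which the arm holds its last target.

## Working session

There is one attempt and no reset: what is moved stays moved. The work goes in short steps, each a Python script; the robot and the scene stay as the last script left them, time stands still between calls to the robot, and variables do not carry over. Pictures are saved under pics/ and viewed, and the job is handed in when it is done.

```bash
mkdir -p pics; ls; python3 - <<'E'
from station import robot
import cv2,numpy as np
s=robot.read_state(); print({k:np.round(v,3) for k,v in s.items()})
for n in("side","top"):
    d=robot.get_image(n); cv2.imwrite(f"pics/{n}0.png",d["frame"][:,:,::-1]); np.savez(f"pics/{n}0.npz",**d)
    R=cv2.Rodrigues(np.array(d["rvec"],float))[0]; print(n,np.round(-R.T@np.array(d["tvec"]).ravel(),3),np.round(R[2],2),np.round(d["D"],3),d["camera_matrix"][0])
E
```

```text
pics
{'t': np.float64(0.0), 'joint_pos': array([-1.225,  0.508, -0.237,  1.501,  0.126,  1.149, -0.155]), 'qvel': array([ 0.001, -0.   ,  0.001,  0.001,  0.   ,  0.001, -0.   ]), 'effort': array([ 1.0000e-03, -6.2060e+01, -2.1870e+00, -2.4965e+01,  1.3000e-02,
        1.2000e-02, -0.0000e+00]), 'position': array([0.149, 0.607, 0.255]), 'eef_rot': array([-0.   ,  0.12 ,  0.993, -0.001]), 'contact_force': array([-0.583,  0.403, -0.182]), 'wrist_torque': array([-0.066, -0.041, -0.01 ]), 'grip_width': np.float64(0.085)}
side [0.234 0.799 0.697] [ 0.36 -0.65 -0.67] [-0.03  0.    0.    0.    0.  ] [420.62115162   0.         257.74435081]
top [0.428 0.204 0.895] [ 0.17  0.03 -0.99] [-0.138  0.     0.     0.     0.   ] [437.20967094   0.         256.52010188]
```

View pics/top0.png

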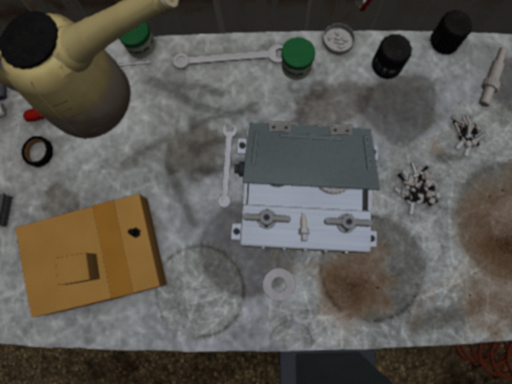

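View pics/side0.png

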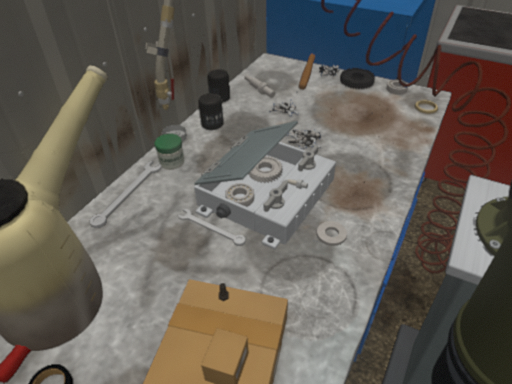

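The top view shows the case around (308,190), with the hatch half open above it. The wing pivots are near (267,218) and (347,223), the plug is at (304,227), the washer at (280,284) and the spanner at (228,165). Next I'll fit the pose using the depth image.

```bash
cat > h.py <<'E'
import numpy as np,cv2
def cloud(d):
    z=np.asarray(d["range_z"],float); H,W=z.shape
    u,v=np.meshgrid(np.arange(W),np.arange(H))
    p=cv2.undistortPoints(np.stack([u,v],-1).reshape(-1,1,2).astype(float),np.array(d["camera_matrix"]),np.array(d["D"],float)).reshape(H,W,2)
    c=np.dstack([p[...,0]*z,p[...,1]*z,z]); R=cv2.Rodrigues(np.array(d["rvec"],float))[0]
    w=(c-np.array(d["tvec"],float).ravel())@R; w[z==0]=np.nan; return w
def proj(d,P):
    return cv2.projectPoints(np.array(P,float).reshape(-1,1,3),np.array(d["rvec"],float),np.array(d["tvec"],float),np.array(d["camera_matrix"]),np.array(d["D"],float))[0].reshape(-1,2)
E
python3 - <<'E'
from h import *
d=dict(np.load("pics/top0.npz")); w=cloud(d); 
for n,(u,v) in dict(pa=(267,218),pb=(347,223),plug=(304,227),ledge=(285,235),bench=(200,220),hatchmid=(310,185),hatchfar=(310,130),cav=(290,198),ledgeL=(248,236)).items(): print(n,np.round(np.nanmedian(w[v-1:v+2,u-1:u+2].reshape(-1,3),0),4))
zb=np.nanmedian(w[200:240,170:220,2]); print("bench z",zb)
sub=w[100:270,210:400].reshape(-1,3)
L=sub[(sub[:,2]>.05)&(sub[:,2]<.067)&(sub[:,0]<w[235,285,0]+.06)]
(c,sz,a)=cv2.minAreaRect((L[:,:2]*1000).astype(np.float32)); print("ledge rect",c,sz,a,np.median(L[:,2]))
im=cv2.resize(d["frame"][110:265,215:395,::-1],None,fx=4.4,fy=3.87,interpolation=cv2.INTER_CUBIC)
im=cv2.resize(d["frame"][110:260,215:395,::-1],None,fx=4,fy=4,interpolation=cv2.INTER_CUBIC); cv2.imwrite("pics/top0z.png",im)
E
```

```text
pa [0.5164 0.2083 0.0944]
pb [0.5043 0.0616 0.0946]
plug [0.4999 0.1396 0.0789]
ledge [0.4869 0.1748 0.0599]
bench [ 0.525   0.3473 -0.0011]
hatchmid [0.5682 0.1316 0.1395]
hatchfar [0.6895 0.1213 0.0746]
cav [0.5663 0.1609 0.0077]
ledgeL [0.4863 0.2453 0.0605]
bench z 0.00012670305331569326
ledge rect (502.3728332519531, 134.3033905029297) (252.30511474609375, 94.79666137695312) 88.32906341552734 0.06017798490027273
```

View pics/top0z.png

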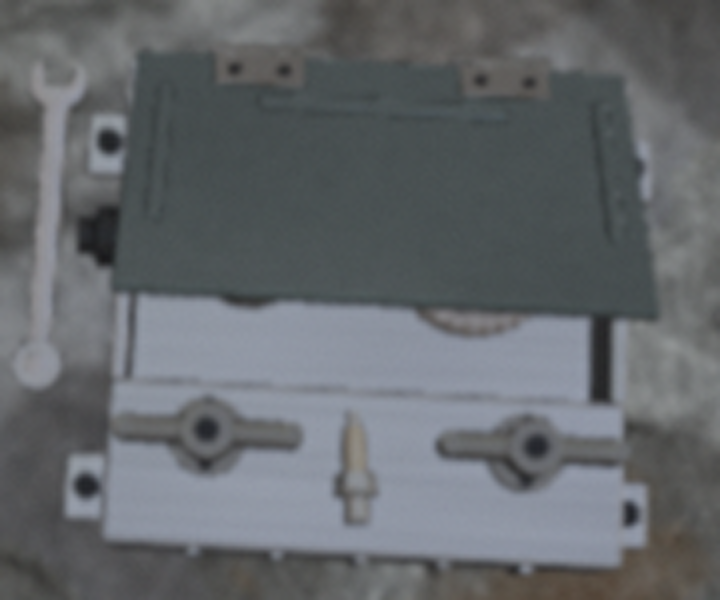

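```bash
python3 - <<'E'
from h import *
d=dict(np.load("pics/top0.npz")); w=cloud(d); s=dict(np.load("pics/side0.npz"))
def ray(uv,z):
    K=np.array(d["camera_matrix"]);R=cv2.Rodrigues(d["rvec"])[0];C=-R.T@d["tvec"].ravel()
    p=cv2.undistortPoints(np.array([[uv]],float),K,d["D"].astype(float)).ravel(); r=R.T@np.array([p[0],p[1],1]); return C+r*(z-C[2])/r[2]
# wing points from depth
sub=w[200:240,235:385].reshape(-1,3); P=sub[(sub[:,2]>.083)&(sub[:,2]<.1)]
piv=[]
for nm,g in(("L",P[P[:,1]>.14]),("R",P[P[:,1]<.14])):
    r=cv2.minAreaRect((g[:,:2]*1000).astype(np.float32)); print(nm,len(g),np.round(g.mean(0),4),np.round(r[0],1),np.round(r[1],1),r[2],np.percentile(g[:,2],[5,50,95]))
print("hub rays",ray((215+207/4,110+428/4),.094),ray((215+537/4,110+445/4),.094))
# ledge corners
for uv in [(215+105/4,110+543/4),(215+622/4,110+567/4),(215+112/4,110+381/4),(215+624/4,110+404/4)]: print("ledge c",ray(uv,.06))
for uv in [(215+137/4,110+52/4),(215+625/4,110+75/4)]: print("hinge c",ray(uv,.068))
H=w[128:180,255:370].reshape(-1,3);H=H[H[:,2]>.07]
A=np.c_[H[:,:2],np.ones(len(H))];c,*_=np.linalg.lstsq(A,H[:,2],rcond=None);print("hatch plane",c,"ang",np.arctan(np.hypot(*c[:2])),"yaw",np.arctan2(-c[1],-c[0]),np.std(A@c-H[:,2]))
m=(w[...,0]>.3)&(w[...,0]<.75)&(w[...,1]>0)&(w[...,1]<.45);print("maxz",np.nanmax(w[...,2][m]))
m=(w[...,1]>.35)&(w[...,0]<.6)&(w[...,0]>.2);m[:140]=False;print("box maxz",np.nanmax(w[...,2][m]))
E
```

```text
L 389 [0.5174 0.2092 0.0919] [514.8 196.4] [116.4  25.3] 78.04842376708984 [0.08796365 0.09219516 0.09465059]
R 397 [0.5079 0.0585 0.0921] [508.5  58.4] [26.2 86.6] 6.368370056152344 [0.08821648 0.09231654 0.09535268]
hub rays [0.51833903 0.20872345 0.094     ] [0.50757816 0.05716117 0.094     ]
ledge c [0.46796051 0.2583822  0.06      ]
ledge c [0.45186504 0.01272615 0.06      ]
ledge c [0.54577517 0.25432877 0.06      ]
ledge c [0.52988266 0.00775479 0.06      ]
hinge c [0.70875707 0.24013739 0.068     ]
hinge c [ 0.69239005 -0.00100101  0.068     ]
hatch plane [-0.55418575  0.03623991  0.45325393] ang 0.5069562446636192 yaw -0.06530010258831816 0.001447354727624941
maxz 0.14661776148238742
box maxz 0.11822189115163428
```

```bash
cat >> h.py <<'E'
from scipy.spatial.transform import Rotation as Rn
YAW=-0.068
O=np.array([.5848,.1280]); X=np.array([np.cos(YAW),np.sin(YAW)]); Y=np.array([-X[1],X[0]])
def cw(x,y,z): return [*(O+x*X+y*Y),z]
def quat(yaw=YAW):
    c,s=np.cos(yaw),np.sin(yaw)
    q=Rn.from_matrix(np.array([[-c,-s,0],[-s,c,0],[0,0,-1]]).T).as_quat(); return [q[3],q[0],q[1],q[2]]
def F(r):
    s=r.read_state(); f=np.array(s["contact_force"]); p=np.array(s["position"])-[*O,0]
    return s["t"],np.array([f[:2]@X,f[:2]@Y,f[2]]),np.array([p[:2]@X,p[:2]@Y,p[2]])
def show(r,tag=""):
    t,f,p=F(r); print(tag,"t%.2f"%t,"f",np.round(f,1),"p(mm)",np.round(p*1000,1)); return f,p
E
python3 - <<'E'
from station import robot
from h import *
print(np.round(quat(),3))
robot.grip(0.0)
robot.reach(cw(.015,0,.24),quat()); show(robot)
robot.move_straight(cw(.015,0,.165),rate=.2); f0,_=show(robot)
z=.165
while z>.085:
    z-=.008 if z>.105 else .004
    robot.move_straight(cw(.015,0,z),rate=.1); f,p=show(robot)
    if f[2]-f0[2]>12: break
d=robot.get_image("top"); cv2.imwrite("pics/top1.png",d["frame"][100:270,190:400,::-1].repeat(3,0).repeat(3,1)); np.savez("pics/top1.npz",**d)
E
```

```text
[0.    0.034 0.999 0.   ]
 t3.21 f [-0.6 -0.  -0.2] p(mm) [ 14.6   1.4 240. ]
 t3.73 f [ 0.5 -0.2  0.1] p(mm) [ 15.2   0.6 165.4]
 t3.98 f [ 0.7 -0.6 -0.1] p(mm) [1.530e+01 1.000e-01 1.578e+02]
 t4.23 f [ 0.1 -0.4  0.8] p(mm) [ 1.49e+01 -1.00e-01  1.49e+02]
 t4.48 f [-0.5  0.2  0.3] p(mm) [ 1.470e+01 -1.000e-01  1.407e+02]
 t4.73 f [-0.1  0.3 -0.2] p(mm) [ 1.460e+01 -1.000e-01  1.325e+02]
 t4.98 f [ 0.6 -0.4 -0. ] p(mm) [ 1.470e+01 -1.000e-01  1.246e+02]
 t5.23 f [0.  0.3 0.3] p(mm) [ 1.470e+01 -1.000e-01  1.167e+02]
 t5.48 f [ 0.2 -0.5  0.2] p(mm) [ 1.470e+01 -1.000e-01  1.086e+02]
 t5.73 f [-0.2  1.5 -0.6] p(mm) [ 1.470e+01 -1.000e-01  1.007e+02]
 t5.98 f [0.7 0.7 0.8] p(mm) [14.9 -0.  96.9]
 t6.23 f [-0.1 -0.1  0.4] p(mm) [14.9 -0.1 92.8]
 t6.48 f [-8.6 -2.  29.3] p(mm) [15.  -0.  92.4]
```

```bash
python3 - <<'E'
from station import robot
from h import *
robot.move_straight(cw(.015,0,.14),rate=.2)
robot.reach(cw(-.11,.03,.16),quat()); show(robot)
d=robot.get_image("side"); cv2.imwrite("pics/side1.png",cv2.resize(d["frame"][90:250,170:370,::-1],None,fx=3.5,fy=3.5)); w=cloud(d)
P=w.reshape(-1,3); q=(P[:,:2]-O); c=np.c_[q@X,q@Y,P[:,2]]
m=(c[:,0]>-.03)&(c[:,0]<.1)&(abs(c[:,1])<.115)&(c[:,2]>.04); g=c[m]
a=np.c_[g[:,:2],np.ones(len(g))]
for _ in range(3):
    k,*_=np.linalg.lstsq(a,g[:,2],rcond=None); r=a@k-g[:,2]; o=abs(r)<.005; g=g[o];a=a[o]
print("hatch plane",k,len(g))
E
```

```text
t7.53 f [0.4 0.1 0.5] p(mm) [-110.5   30.1  159.5]
hatch plane [ 0.0054925  -0.00041777  0.06745631] 3277
```

View pics/side1.png

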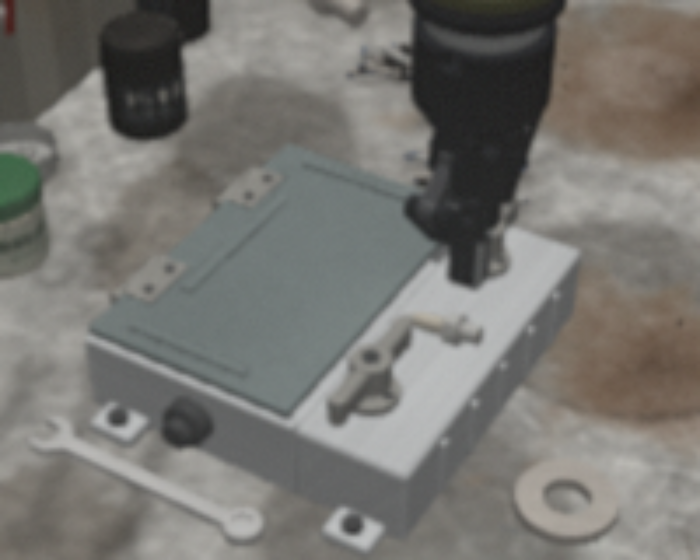

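The hatch is shut: the fitted plane is at 67.5 mm with a slope of 0.005. Next I'll gently probe the +y wing at its outer end, pushing in +x.

```bash
cat >> h.py <<'E'
def probe(robot,yp,x0=-.096,x1=-.074,z=.102,lim=9,step=.0015):
    robot.reach(cw(-.106,yp,.14),quat()); robot.move_straight(cw(-.106,yp,z),rate=.15)
    robot.move_straight(cw(x0,yp,z),rate=.1); f0,_=show(robot,"start")
    x=x0
    while x<x1-1e-9:
        x+=step; robot.move_straight(cw(x,yp,z),rate=.02); f,p=show(robot,"cmd %.1f"%(x*1000))
        if np.hypot(*(f-f0)[:2])>lim: print("LIMIT"); return True
    return False
E
python3 - <<'E'
from station import robot
from h import *
probe(robot,.110)
E
```

```text
start t8.65 f [-1.5  0.8  0.1] p(mm) [-94.7 109.9 103. ]
cmd -94.5 t8.90 f [-0.   0.2 -0.1] p(mm) [-94.5 110.1 102.3]
cmd -93.0 t9.15 f [ 0.2 -0.3  0.3] p(mm) [-93. 110. 102.]
cmd -91.5 t9.40 f [-0.1  0.2 -0.8] p(mm) [-91.4 110.  102. ]
cmd -90.0 t9.65 f [-0.5 -0.3 -0. ] p(mm) [-89.9 110.  102. ]
cmd -88.5 t9.90 f [-1.8  0.4  0.6] p(mm) [-89.  110.  101.9]
cmd -87.0 t10.15 f [-6.1 -0.4  2.5] p(mm) [-88.7 110.1 101.7]
cmd -85.5 t10.40 f [-9.2  0.6  5.3] p(mm) [-88.5 110.2 101.6]
cmd -84.0 t10.65 f [-12.8   0.5   7.2] p(mm) [-88.2 110.2 101.5]
LIMIT
```

It is rigid this way: 12.8 N gave no travel. So the +y wing should lock anticlockwise, and I'll push its inner end along the arc.

```bash
cat >> h.py <<'E'
def turn(robot,side,rho=.025,z=.105,hx=.011,hy=.0145,thmax=1.42,n=13):
    # side=+1: +y fastener (anticlockwise), -1: -y fastener (clockwise); push the inner arm from the robot's side
    def tcp(th):
        arm=np.array([np.sin(th),-np.cos(th)]); nb=np.array([-np.cos(th),-np.sin(th)])
        c=rho*arm+.006*nb-[hx,hy]
        return -.072+c[0], side*(.076+c[1])
    x,y=tcp(0)
    robot.reach(cw(-.106,y,.13),quat()); robot.move_straight(cw(-.106,y,z),rate=.15)
    robot.move_straight(cw(x-.003,y,z),rate=.1); f0,_=show(robot,"start")
    for d in (0,.0015,.003):
        robot.move_straight(cw(x+d,y,z),rate=.03); f,p=show(robot,"c%.1f"%(d*1e3))
        if np.hypot(*(f-f0)[:2])>12: print("ABORT");return False
    for th in np.linspace(.12,thmax,n):
        x,y=tcp(th); robot.move_straight(cw(x,y,z),rate=.05)
        f,p=show(robot,"th %.2f cmd(%.1f,%.1f)"%(th,x*1e3,y*1e3))
        if np.hypot(*(f-f0)[:2])>20: print("ABORT");return False
    return True
E
python3 - <<'E'
from station import robot
from h import *
y=.110
robot.move_straight(cw(-.106,y,.102),rate=.1); robot.move_straight(cw(-.106,y,.13),rate=.15)
turn(robot,1)
E
```

```text
start t12.35 f [ 0.4  0.2 -0.5] p(mm) [-91.4  36.9 105.5]
c0.0 t12.60 f [-1.5 -0.4  0.7] p(mm) [-89.3  36.6 105.2]
c1.5 t12.85 f [-2.8 -0.6  1.4] p(mm) [-88.   36.4 105. ]
c3.0 t13.10 f [-2.6 -0.9  0.7] p(mm) [-86.2  36.3 104.9]
th 0.12 cmd(-86.0,36.0) t13.35 f [-3.7  1.4  1.3] p(mm) [-86.   36.1 104.9]
th 0.23 cmd(-83.2,35.8) t13.60 f [-2.9  1.5  0. ] p(mm) [-83.1  36.  104.9]
th 0.34 cmd(-80.4,35.9) t13.85 f [-2.5  1.4 -1.3] p(mm) [-80.4  36.  104.9]
th 0.44 cmd(-77.7,36.4) t14.10 f [-3.3  0.8 -1.4] p(mm) [-77.7  36.2 104.9]
th 0.55 cmd(-75.0,37.1) t14.35 f [-4.1  0.1 -2.5] p(mm) [-75.1  36.8 104.8]
th 0.66 cmd(-72.4,38.1) t14.60 f [-4.3 -0.9 -3.4] p(mm) [-72.5  37.7 104.8]
th 0.77 cmd(-69.9,39.4) t14.85 f [-2.9 -3.1 -3.3] p(mm) [-69.8  38.7 104.9]
th 0.88 cmd(-67.6,40.9) t15.10 f [-3.2 -4.8 -1.4] p(mm) [-67.4  40.1 105. ]
th 0.99 cmd(-65.5,42.7) t15.35 f [-2.7 -5.2 -1.2] p(mm) [-65.1  41.7 105.1]
th 1.09 cmd(-63.5,44.7) t15.60 f [-2.4 -4.4 -0.8] p(mm) [-62.8  43.9 105.3]
th 1.20 cmd(-61.8,46.9) t15.85 f [-0.2 -4.  -0.3] p(mm) [-60.8  46.6 105.4]
th 1.31 cmd(-60.4,49.3) t16.10 f [ 0.1 -3.3 -0.4] p(mm) [-59.4  49.7 105.5]
th 1.42 cmd(-59.2,51.8) t16.35 f [ 0.1 -0.5 -0.3] p(mm) [-58.6  52.9 105.3]
```

The force followed the detent and then dropped to zero, which fits a snap. I'll back off and do the other wing the mirrored way, with the same force limit.

```bash
python3 - <<'E'
from station import robot
from h import *
robot.move_straight(cw(-.062,.046,.105),rate=.1); robot.move_straight(cw(-.07,.04,.14),rate=.2)
robot.move_straight(cw(-.12,.0,.16),rate=.25)
d=robot.get_image("side"); cv2.imwrite("pics/side2.png",cv2.resize(d["frame"][90:250,170:370,::-1],None,fx=3.5,fy=3.5))
print(turn(robot,-1))
E
```

```text
start t18.32 f [-0.4 -0.6  1.1] p(mm) [-91.4 -36.1 105.7]
c0.0 t18.57 f [-1.3 -0.1  1.4] p(mm) [-89.3 -36.4 105.2]
c1.5 t18.82 f [-4.1  1.5  2.1] p(mm) [-88.  -36.3 105. ]
c3.0 t19.07 f [-4.4  2.9  2.3] p(mm) [-86.2 -36.2 104.9]
th 0.12 cmd(-86.0,-36.0) t19.32 f [-3.5  1.1  1.3] p(mm) [-86.1 -36.1 104.9]
th 0.23 cmd(-83.2,-35.8) t19.57 f [-4.   0.5 -0.1] p(mm) [-83.2 -36.  104.8]
th 0.34 cmd(-80.4,-35.9) t19.82 f [-4.2  1.2 -0.2] p(mm) [-80.6 -36.1 104.8]
th 0.44 cmd(-77.7,-36.4) t20.07 f [-4.4  0.5 -1.7] p(mm) [-77.9 -36.5 104.8]
th 0.55 cmd(-75.0,-37.1) t20.32 f [-3.9  1.2 -3. ] p(mm) [-75.3 -37.1 104.8]
th 0.66 cmd(-72.4,-38.1) t20.57 f [-4.   2.  -2.7] p(mm) [-72.5 -37.9 104.9]
th 0.77 cmd(-69.9,-39.4) t20.82 f [-4.2  2.6 -2.8] p(mm) [-69.9 -38.9 105. ]
th 0.88 cmd(-67.6,-40.9) t21.07 f [-3.7  4.3 -2.2] p(mm) [-67.4 -40.2 105.2]
th 0.99 cmd(-65.5,-42.7) t21.32 f [-3.4  3.7 -1.5] p(mm) [-64.8 -41.9 105.3]
th 1.09 cmd(-63.5,-44.7) t21.57 f [-1.8  3.6 -0.7] p(mm) [-62.3 -44.3 105.5]
th 1.20 cmd(-61.8,-46.9) t21.82 f [ 0.7  2.5 -0.5] p(mm) [-60.6 -47.1 105.5]
th 1.31 cmd(-60.4,-49.3) t22.07 f [ 1.4 -0.3  0.1] p(mm) [-59.4 -50.  105.3]
th 1.42 cmd(-59.2,-51.8) t22.32 f [ 3.   1.5 -0.8] p(mm) [-58.1 -51.9 105.3]
True
```

View pics/side2.png

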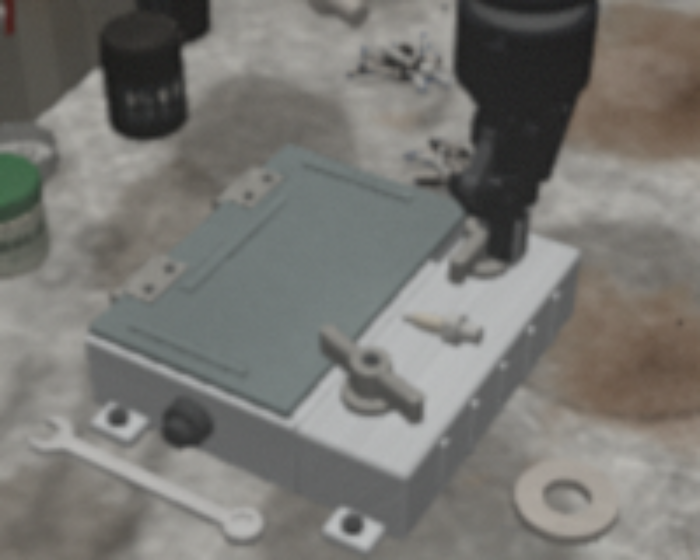

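The side view shows the +y wing (around 370,370) locked, with its end over the hatch. I'll retreat and check both from above.

```bash
python3 - <<'E'
from station import robot
from h import *
robot.move_straight(cw(-.062,-.044,.105),rate=.1); robot.move_straight(cw(-.07,-.036,.16),rate=.2); robot.move_straight(cw(-.07,-.036,.25),rate=.25)
robot.reach(cw(-.12,.30,.28),quat()); robot.wait(.3); show(robot)
d=robot.get_image("top"); cv2.imwrite("pics/top3.png",cv2.resize(d["frame"][100:300,210:400,::-1],None,fx=3,fy=3,interpolation=cv2.INTER_CUBIC))
s=robot.get_image("side"); cv2.imwrite("pics/side3.png",cv2.resize(s["frame"][90:250,170:370,::-1],None,fx=3.5,fy=3.5))
for w in (cloud(d),cloud(s)):
    P=w.reshape(-1,3); q=P[:,:2]-O; c=np.c_[q@X,q@Y,P[:,2]]
    for sy in(1,-1):
        g=c[(abs(c[:,0]+.072)<.055)&(abs(c[:,1]-sy*.076)<.055)&(c[:,2]>.081)&(c[:,2]<.1)]
        m=g[:,:2]-np.array([-.072,sy*.076]); e,v=np.linalg.eigh(m.T@m); a=v[:,1]*np.sign(v[0,1])
        print(sy,len(g),"axis deg from case x",np.degrees(np.arctan2(a[1],a[0])),"x range",g[:,0].min(),g[:,0].max(),"ztop",np.percentile(g[:,2],50))
    g=c[(c[:,0]>0)&(c[:,0]<.1)&(abs(c[:,1])<.1)]; k=np.polyfit(g[:,0],g[:,2],1); print("hatch",k)
E
```

```text
t25.10 f [ 0.5 -0.1 -0.3] p(mm) [-119.3  299.1  280.2]
1 374 axis deg from case x -18.253162864218044 x range -0.11278509269821865 -0.03124437295136654 ztop 0.08989945557890254
-1 380 axis deg from case x -1.216885665153156 x range -0.11572915930444672 -0.029857606662192913 ztop 0.0893892517913896
hatch [0.011507   0.06745345]
1 264 axis deg from case x -20.65619630900242 x range -0.11574757319629289 -0.030713164328154834 ztop 0.08911846022841502
-1 227 axis deg from case x -1.8533441768657968 x range -0.11835650308681293 -0.029880858982521116 ztop 0.08807999826581549
hatch [7.81118437e-05 6.73506219e-02]
```

View pics/top3.png

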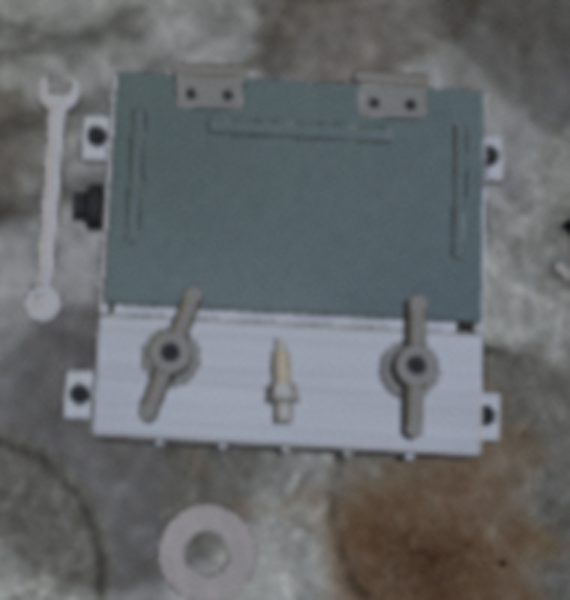

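View pics/side3.png

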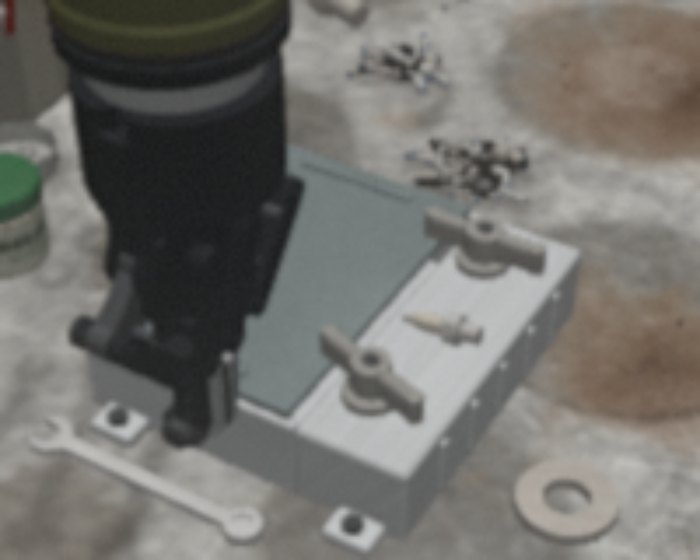

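The top view shows the −y wing (415,365) aligned with case x (91°). The +y wing (170,352) is still about 19° short, at roughly 71°, and hasn't snapped home. I'll push its inner arm the rest of the way, in +y.

```bash
python3 - <<'E'
from station import robot
from h import *
z=.1045
robot.reach(cw(-.060,.036,.16),quat()); robot.move_straight(cw(-.058,.038,z),rate=.15); 
f0,_=show(robot,"start"); y=.042
for y in np.arange(.042,.0595,.0015):
    robot.move_straight(cw(-.057,y,z),rate=.03); f,p=show(robot,"y%.1f"%(y*1e3))
    if np.hypot(*(f-f0)[:2])>9: print("LIMIT"); break
robot.move_straight(cw(-.058,.042,z),rate=.1); robot.move_straight(cw(-.06,.036,.2),rate=.25)
robot.reach(cw(-.22,.02,.28),quat()); robot.wait(.3)
d=robot.get_image("top"); cv2.imwrite("pics/top4.png",cv2.resize(d["frame"][100:300,210:400,::-1],None,fx=3,fy=3,interpolation=cv2.INTER_CUBIC))
s=robot.get_image("side");cv2.imwrite("pics/side4.png",cv2.resize(s["frame"][90:250,170:370,::-1],None,fx=3.5,fy=3.5))
show(robot)
for w in (cloud(d),cloud(s)):
    P=w.reshape(-1,3); q=P[:,:2]-O; c=np.c_[q@X,q@Y,P[:,2]]
    for sy in(1,-1):
        g=c[(abs(c[:,0]+.072)<.055)&(abs(c[:,1]-sy*.076)<.055)&(c[:,2]>.081)&(c[:,2]<.1)]
        if len(g)<30: continue
        m=g[:,:2]-np.array([-.072,sy*.076]); e,v=np.linalg.eigh(m.T@m); a=v[:,1]*np.sign(v[0,1])
        print(sy,len(g),"axis deg from case x",np.degrees(np.arctan2(a[1],a[0])),"ztop",np.percentile(g[:,2],50))
E
```

```text
start t26.85 f [-1.  -0.2 -0.1] p(mm) [-57.9  39.1 104.9]
y42.0 t27.13 f [-0.2 -0.3  0.2] p(mm) [-56.5  42.6 105.4]
y43.5 t27.38 f [-0.8 -0.9  0.3] p(mm) [-57.   43.6 104.7]
y45.0 t27.63 f [ 0.   0.3 -1.4] p(mm) [-57.   45.1 104.5]
y46.5 t27.88 f [ 0.9 -0.3  0.2] p(mm) [-57.   46.6 104.5]
y48.0 t28.13 f [-0.7 -0.6  0.5] p(mm) [-57.   48.1 104.5]
y49.5 t28.38 f [-0.4 -0.5 -0.7] p(mm) [-57.   49.6 104.5]
y51.0 t28.63 f [-0.3 -0.5  0.5] p(mm) [-57.   51.1 104.5]
y52.5 t28.88 f [-0.1 -0.7 -0. ] p(mm) [-57.   52.6 104.5]
y54.0 t29.13 f [-0.1  1.2  0.2] p(mm) [-57.   54.2 104.5]
y55.5 t29.38 f [ 1.2 -0.6 -0. ] p(mm) [-56.8  55.6 104.6]
y57.0 t29.63 f [ 0.6 -1.9 -0.5] p(mm) [-56.9  56.4 104.5]
y58.5 t29.88 f [ 2.6 -5.5  0.6] p(mm) [-56.8  57.3 104.4]
 t31.88 f [-0.4 -0.7 -0.5] p(mm) [-219.7   20.   279.6]
1 371 axis deg from case x -0.1385967898183536 ztop 0.08920115198037637
-1 385 axis deg from case x -1.0983317997801283 ztop 0.08920536508528353
1 280 axis deg from case x -2.111436106281782 ztop 0.08825661138729252
-1 227 axis deg from case x -1.8225937724749612 ztop 0.08799682895370112
```

View pics/side4.png

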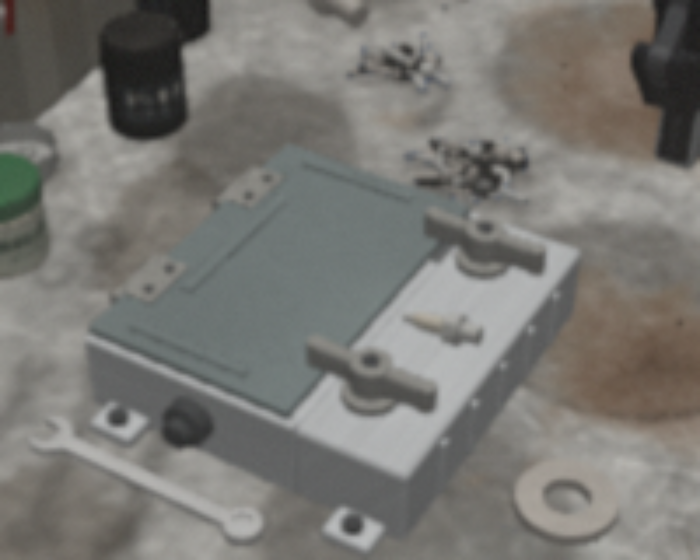

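View pics/top4.png

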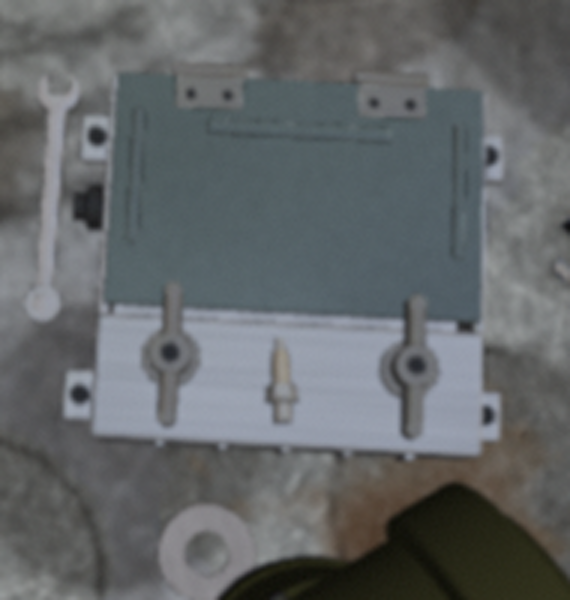

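Both wings are now along case x within about 2°, with their ends over the hatch. The plug, spanner and washer look unmoved, so I'm handing in.

```bash
python3 -c "
from station import robot
print(robot.hand_in())"
```

```text
the job is handed in; nothing more can be done
None
```

The hatch is shut and both wings are turned into their locked positions. I handed the job in just after t ≈ 32 s, with the arm clear of everything.

- **Hatch:** I pushed it down about 100 mm from the hinge until it stopped, with a peak of about 29 N. The last plane fits put its top at 67.4–67.5 mm, with a slope of 0.000 to 0.012 rad against the 0.03 allowed. They were taken before the final push on the +y wing; the pictures after it show the hatch still flat.
- **Wing at +y:** It was rigid clockwise (probed to about 13 N), so I turned it anticlockwise at 3–6 N. The first pass did not lock it: the camera showed it about 19° short, although the force had dropped to zero as if it had snapped. A second gentle push of up to 6 N brought it to its stop.
- **Wing at −y:** I turned it clockwise at 4–6 N and it snapped home on the first pass.
- **Last check:** After retreating, the two cameras put the +y wing 0.1° and 2.1° off the locked direction, and the −y wing 1.1° and 1.8° off. Both are inside the roughly 7° allowed, with one end over the hatch.
- **Loose parts:** The plug, spanner and washer look unmoved in the pictures, but I did not measure them.

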